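# Drift the rolling mill's crown plate into line and fit its bolts

## Robot

A 6-joint arm with a two-finger parallel gripper is mounted at the origin on the work surface. World frame = base frame: x ahead of the robot, y to its left, z up, the work surface at z = 0. Lengths are in mm, angles in rad, forces in N, time in s.
With the tool pointing down it reaches from about 300 to 775 mm from the base axis. Payload 14.6 kg.
Tool frame: the origin (TCP) lies on the centre line of the jaws, within the pads' length; the fingertips stand 19 mm ahead of it and the grasp point (between the pads) is the TCP (bot.tip_reach is the distance from the TCP to the fingertips, in mm); z points along the fingers, y is the line along which they close (so a half turn about z gives the same grasp; the last joint's range is limited). The gripper opens to 85 mm and grips with 20 to 120 N. Pads are 22 mm wide; open, the fingers measure 114 mm over their backs; the gripper's body (76 mm by 85 mm) begins 54 mm behind the grasp point. The pads swing forward as they close: fully open they stand 13 mm farther back than shut.
Start: joints at [-1.265, 0.3, 1.521, -0, 1.321, -0.067], TCP at [200.316, -512.214, 250.281] pointing down, gripper open.
Joint ranges: [-3.03, 3.03], [-0.79, 2.21], [0.23, 2.52], [-1.04, 4.18], [0, 3.07], [-2.55, 2.55]. Speed limits (rad/s): [2.22, 2.22, 2.57, 3.14, 3.14, 3.14].

## Interface

Orientations are given as a unit quaternion [w, x, y, z].
In Python, from rig import bot gives the robot as it stands. Calls block until the motion is done:
- bot.move_to(position, orientation): joint-space move of the TCP to a pose.
- bot.servo_line(position, attitude=None, speed=150, until_force=None): straight line of the TCP; attitude=None keeps the orientation; speed is the mean speed in mm/s. With until_force (N) it stops when the force on the tool has changed by that much, and returns True; else False.
- bot.move_joints(angles): joint-space move.
- bot.move_gripper(opening, grip_force=None): finger opening in mm; grip_force is the grip in N (None keeps the last); returns when the fingers have stopped.
- bot.dwell(seconds).
- bot.ik(position, orientation): joint angles nearest the present ones, or None.
- bot.read_state(): the state.
- bot.read_camera(name): name is "scene" or "side" or "wrist"; returns a dict with "image" (400x640x3 uint8, blue, green, red), "depth" (400x640 float32, mm along the optical axis (not along the pixel's ray), 0 where there is no reading), "fovy" (degrees; the focal length in pixels is half the picture's height over the tangent of half this angle, whatever the lens; pixels are square), "cx", "cy" (the principal point, pixels), "k1" (the pictures are not rectified: a ray, as slopes to the right and down, at radius r is drawn at 1 + k1 r^2 times it, then the intrinsics apply), "eye" and "attitude" of the camera in the world; the wrist camera has in their place "mount" (4x4, takes a point from camera to tool coordinates, whose origin is the TCP and whose axes are the flange's). Camera axes: x right, y down, z forward; pixel columns grow to the right and rows downward; lengths in mm; the calibration is good to about 2 mm. A picture is of the moment at which its call begins: read the wrist's pose just before it.
A pose or a line that the arm cannot do raises bot.MotionError and nothing moves.
- bot.finish_job(): hands the job in; it is judged then, once.
The state is a dict: "clock": time; "joint_positions": joint angles; "qvel": joint speeds; "effort": joint torques, N m; "ee_pos": TCP position; "tool_rot": TCP orientation; "ft_force": force on the tool from outside, world axes, zero at the start; "moment": the same for the moment, N m; "grip_width": finger opening in mm; "grip_force": force on a finger pad.
Only numpy, scipy, OpenCV 4.12 (cv2) and the standard library are available. Lean on these libraries where they do the work, as an engineer would, in place of code of your own. Each camera call takes 0.05 s, during which the arm holds its last target. There are 200 camera calls.

## Task

The rolling mill is going back together: its crown plate hangs on one bolt and has swung out of line with the frame. Push the taper drift fully home through the corner diagonally across from that bolt so that the holes line up, and leave it there; then drop the two short bolts through the other two corners until their heads sit down on the plate. Leave the punches, the long bolt and everything else on the bench where they are.

Things in the scene. Friction and masses are not known exactly. Their poses are not given: they have to be found in the camera images.
- mill: Dark cast-iron rolling mill fixed to the bench, base 150 x 136 mm, at some yaw. Origin: centre of its underside; x across the rolls, y along them (gears at +y, shaft stub to -98 mm). On its lugs the steel crown plate, 136 x 120 x 10 mm, top 145 mm up. Corners (mm): fitted bolt (+54, +46), drift (-54, -46), short bolts (+54, -46) and (-54, +46). Two brass bushes, 26 mm wide, rise 4 mm at (0, +-34).
- crown (a joint): Swing of the crown plate about the fitted bolt, rad, counter-clockwise from above; 0 = all holes in line. Starts at 0.040 to 0.050: the drift's plate hole is then 5.7 to 7.1 mm, the bolt holes 3.7 to 5.4 mm, off the frame holes below. The fitted bolt is finger tight: the plate stays where it is put and needs about 3 N sideways at the drift corner (0.4 N m) to swing.
- plate_hole_drift (a point): Centre of the hole for the drift in the crown plate, at the plate's top face, 145 mm above the bench. A 12 mm vertical hole with a 1 mm countersink through the 10 mm thick plate; it moves with the plate as it swings. The clear opening through plate and frame is half-way between this and frame_hole_drift in plan.
- frame_hole_drift (a point): Centre of the hole for the drift in the mill's frame, at the frame's top face, 135 mm above the bench. A vertical 12 mm hole through the 12 mm thick lug, open below. Fixed to the mill. The drift ends on this axis.
- plate_hole_near (a point): Centre of one bolt hole, at the mill's (-54, +46) mm corner, in the crown plate, at the plate's top face, 145 mm above the bench. A 12 mm vertical hole with a 1 mm countersink through the 10 mm thick plate; it moves with the plate as it swings. 
- frame_hole_near (a point): Centre of one bolt hole, at the mill's (-54, +46) mm corner, in the mill's frame, at the frame's top face, 135 mm above the bench. A vertical 12 mm hole through the 12 mm thick lug, open below. Fixed to the mill. 
- plate_hole_far (a point): Centre of the other bolt hole, at the mill's (+54, -46) mm corner, in the crown plate, at the plate's top face, 145 mm above the bench. A 12 mm vertical hole with a 1 mm countersink through the 10 mm thick plate; it moves with the plate as it swings. 
- frame_hole_far (a point): Centre of the other bolt hole, at the mill's (+54, -46) mm corner, in the mill's frame, at the frame's top face, 135 mm above the bench. A vertical 12 mm hole through the 12 mm thick lug, open below. Fixed to the mill. 
- drift_handle (a point): Taper drift of bright steel, 90 g, point down in the punch block, hanging by its shoulder: the one tool there with a plain knurled cylinder for a handle, 14 mm wide, 44 mm long. Below it 28 mm of 11 mm parallel shank, then a 34 mm taper to a 3 mm flat nose. This point: centre of the handle, 22 mm above the shoulder, 84 mm above the nose; z up along it. Fully home, the shoulder sits on the plate.
- drift_nose (a point): Centre of the drift's nose, its lowest point, on its axis, 62 mm below the shoulder; 83 mm above the bench when the drift is fully home.
- bolt_a_mid (a point): A short bolt (two alike, either fits either hole): black steel, socket head, 35 g, standing head up in the bolt rack with 8 mm of shank showing. Shank 10 mm wide, 35 mm long; round head 16 mm wide, 10 mm high. This point is half-way up its 45 mm, on the axis, 22.5 mm above the tip; z towards the head.
- bolt_a_head (a point): Centre of that bolt's head, 17.5 mm above the half-way point and 5 mm above the head's underside. 150 mm above the bench when the head sits on the crown plate.
- bolt_b_mid (a point): The other short bolt, the same: the point half-way up.
- bolt_b_head (a point): Centre of the other short bolt's head, 17.5 mm above its half-way point.
- punch_block: Fixed block of brown wood, 150 x 55 x 72 mm (x, y, z), three 12 mm holes 64 mm deep along its x axis, 48 mm apart, for the drift and two punches in any order. Origin at the centre of its underside. It stands to the left or the right of the mill.
- bolt_rack: Fixed rack of light wood, 150 x 50 x 35 mm (x, y, z), three 11 mm holes 27 mm deep along its x axis, 48 mm apart, for the two short bolts and one long one in any order. Origin at the centre of its underside. It stands on the other side of the mill from the punch block.
- punch_a: Dapping punch (10 mm stem, 16 mm ball on top, about 108 mm tall) in the punch block. Not needed; leave it. Origin at its foot.
- punch_b: Dapping punch (10 mm stem, 22 mm ball on top, about 113 mm tall) in the punch block. Not needed; leave it. Origin at its foot.
- long_bolt: A bolt like the short ones but 65 mm long, standing 20 mm higher in the rack. Not needed; leave it. Origin at its tip.
- oiler: White plastic oil bottle, 40 mm in diameter, 95 mm tall, beyond the mill. Bystander. Origin at the centre of its underside.
- jar: Amber glass jar, 60 mm in diameter, 65 mm tall, beyond the mill. Bystander. Origin at the centre of its underside.
- hammer: Hammer, 220 mm long, lying beyond the mill. Bystander.
- wrench: Steel wrench, 150 mm long, lying between the robot and the mill. Bystander.

How it is judged:
By the outcome, as a careful person would: the job done as asked, in the order asked, and still so for the second after the job is handed in, with the robot touching nothing.
It also fails if it takes over 72 s, if anything falls off the work surface, if the arm or the gripper's body presses on something with over 40 N, if the wrist force passes 120 N, or if a joint passes its speed limit or range.

## Working session

There is one attempt and no reset: what is moved stays moved. The work goes in short steps, each a Python script; the robot and the scene stay as the last script left them, time stands still between calls to the robot, and variables do not carry over. Pictures are saved under pics/ and viewed, at most 10 in all, crops included, and the job is handed in when it is done.

```bash
ls; mkdir -p pics; cat > h.py <<'E'
import numpy as np, cv2
from rig import bot
from scipy.spatial.transform import Rotation as R
def rq(q): return R.from_quat([q[1],q[2],q[3],q[0]])
def shot(name):
    s=bot.read_state(); c=bot.read_camera(name); c=dict(c)
    if 'mount' in c:
        M=np.eye(4); M[:3,:3]=rq(s['tool_rot']).as_matrix(); M[:3,3]=s['ee_pos']
        c['T']=M@np.array(c['mount'])
    else:
        T=np.eye(4); a=np.array(c['attitude']); T[:3,:3]=rq(a).as_matrix() if a.size==4 else a; T[:3,3]=c['eye']; c['T']=T
    return c
def slopes(c,uv):
    uv=np.atleast_2d(np.asarray(uv,float)); f=200/np.tan(np.radians(c['fovy'])/2)
    K=np.array([[f,0,c['cx']],[0,f,c['cy']],[0,0,1]])
    return cv2.undistortPoints(uv[:,None],K,np.array([c['k1'],0,0,0,0.]))[:,0]
def at_z(c,uv,z):
    s=slopes(c,uv); d=np.c_[s,np.ones(len(s))]@c['T'][:3,:3].T; e=c['T'][:3,3]
    return e+d*((z-e[2])/d[:,2])[:,None]
def cloud(c):
    v,u=np.mgrid[0:400,0:640]; s=slopes(c,np.c_[u.ravel(),v.ravel()]); d=c['depth'].ravel()[:,None]
    P=np.c_[s*d,d]@c['T'][:3,:3].T+c['T'][:3,3]; P[d[:,0]==0]=np.nan
    return P.reshape(400,640,3)
def proj(c,P):
    f=200/np.tan(np.radians(c['fovy'])/2); q=(np.atleast_2d(P)-c['T'][:3,3])@c['T'][:3,:3]
    s=q[:,:2]/q[:,2:]; s=s*(1+c['k1']*(s**2).sum(1))[:,None]; return s*f+[c['cx'],c['cy']]
def down(yaw): # tool y axis along heading yaw+90
    q=(R.from_euler('z',yaw)*R.from_euler('x',np.pi)).as_quat(); return [q[3],q[0],q[1],q[2]]
E
python3 - <<'E'
from h import *
for n in ['scene','side']:
    c=shot(n); cv2.imwrite(f'pics/{n}0.png',c['image']); print(n,c['T'].round(3).tolist(),c['fovy'],c['k1'],c['cx'],c['cy'])
    np.savez(f'{n}0.npz',**{k:c[k] for k in ('image','depth','fovy','cx','cy','k1','T')})
s=bot.read_state(); print(s['tool_rot'],s['clock'],s['ee_pos'])
c=shot('wrist');print(c['fovy'],np.round(c['mount'],3).tolist(),c['T'].round(2).tolist())
E
```

```text
pics
scene [[-0.754, 0.522, -0.398, 1045.892], [0.656, 0.584, -0.479, 560.529], [-0.017, -0.622, -0.783, 1019.767], [0.0, 0.0, 0.0, 1.0]] 44.035237601162265 0.05092145132063264 312.7178178312886 199.1622001461111
side [[-0.998, -0.027, 0.057, 545.659], [-0.062, 0.606, -0.793, 653.391], [-0.013, -0.795, -0.606, 609.25], [0.0, 0.0, 0.0, 1.0]] 52.18662113694298 0.022912075392144297 319.6034167035534 194.1463697513575
[-5.10033553e-04  9.82679766e-01  1.85311134e-01 -3.77183232e-05] 0.1 [ 200.27796631 -512.03876801  249.78482806]
64.10470289050652 [[-0.001, -0.946, -0.325, 83.872], [1.0, -0.001, -0.0, -0.823], [0.0, -0.325, 0.946, -122.935], [0.0, 0.0, 0.0, 1.0]] [[0.36, -0.88, -0.3, 278.12], [-0.93, -0.34, -0.12, -480.85], [-0.0, 0.33, -0.95, 372.73], [0.0, 0.0, 0.0, 1.0]]
```

View pics/scene0.png

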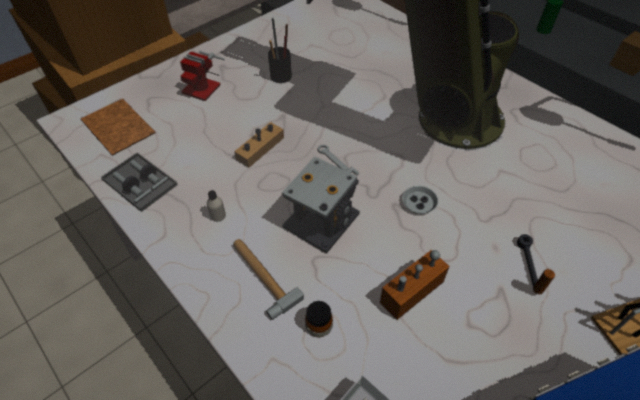

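View pics/side0.png

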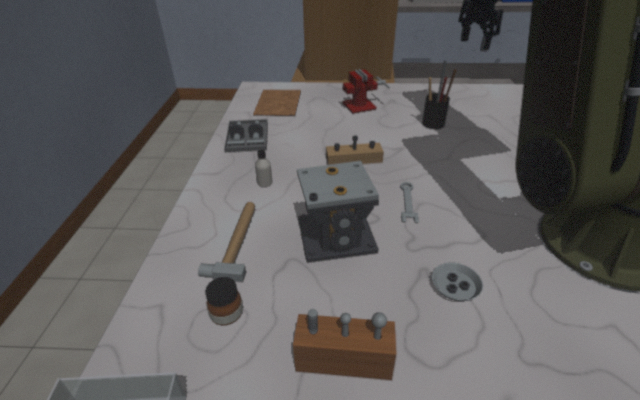

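The side view shows the block's tools at (312,320), (345,323) and (379,325). The left one is the plain-handled drift. In the rack, the tall bolt at (354,145) is the long one, and the short bolts are at (337,149) and (372,146). The plate's bushes are at (331,171) and (340,190), with the fitted bolt at (314,197).

```bash
python3 - <<'E'
from h import *
c={k:v for k,v in np.load('side0.npz').items()}
P=cloud(c)
def p(n,u,v,z): print(n,at_z(c,(u,v),z)[0].round(0), 'cloud',P[v,u].round(0))
p('bushA',331,171,149);p('bushB',340,190,149);p('fitted',314,197,155)
p('drifttop',312,311,118);p('pun1',345,316,105);p('pun2',379,318,105)
p('boltL',337,147,53);p('boltM',354,138,73);p('boltR',372,144,53)
for u,v in [(299,171),(370,164),(376,194),(304,204)]: p('plate',u,v,145)
# IK checks for view poses
for x,y in [(500,0),(500,250),(500,-200)]:
    for yaw in (0,1.57,-1.57,3.14): print(x,y,yaw,bot.ik([x,y,330],down(yaw)) is not None)
E
```

```text
bushA [571. -26. 149.] cloud [571. -26. 149.]
bushB [551.  37. 149.] cloud [551.  38. 150.]
fitted [598.  68. 155.] cloud [598.  68. 154.]
drifttop [586. 289. 118.] cloud [586. 286. 115.]
pun1 [538. 285. 105.] cloud [538. 292. 115.]
pun2 [489. 286. 105.] cloud [490. 297. 120.]
boltL [ 565. -281.   53.] cloud [ 565. -288.   49.]
boltM [ 521. -295.   73.] cloud [ 521. -295.   73.]
boltR [ 472. -300.   53.] cloud [ 472. -304.   51.]
plate [636. -29. 145.] cloud [636. -31. 144.]
plate [491. -61. 145.] cloud [ 475. -284.    0.]
plate [484.  41. 145.] cloud [484.  42. 146.]
plate [616.  77. 145.] cloud [ 638. -104.   -0.]
500 0 0 True
500 0 1.57 True
500 0 -1.57 False
500 0 3.14 True
500 250 0 True
500 250 1.57 True
500 250 -1.57 False
500 250 3.14 True
500 -200 0 True
500 -200 1.57 True
500 -200 -1.57 False
500 -200 3.14 True
```

```bash
python3 - <<'E'
from h import *
def look(n,x,y,ztop,yaw,back=60):
    bot.move_to([x-back*np.cos(yaw),y-back*np.sin(yaw),ztop+125],down(yaw)); bot.dwell(.3)
    c=shot('wrist'); np.savez(f'{n}.npz',**{k:c[k] for k in ('image','depth','fovy','cx','cy','k1','T')})
    print(n,bot.read_state()['clock'],bot.read_state()['ee_pos'].round(1)); return c['image']
a=look('rack',520,-291,53,.2)
b=look('mill1',562,5,145,.3+np.pi)
d=look('mill0',562,5,145,.3)
e=look('block',540,287,116,0.)
for n,i in zip(('rack','mill1','mill0','block'),(a,b,d,e)): cv2.imwrite(f'pics/{n}.png',i)
m=np.vstack([np.hstack([d[:300,120:520],b[:300,120:520]]),np.hstack([a[:300,120:520],e[:300,120:520]])])
cv2.imwrite('pics/mosaic.png',m)
E
```

```text
rack 1.7917 [ 461.  -303.3  178.1]
mill1 4.375 [619.3  22.6 270. ]
mill0 7.3167 [504.7 -12.7 270. ]
block 8.825 [480.2 286.6 241.1]
```

View pics/mosaic.png

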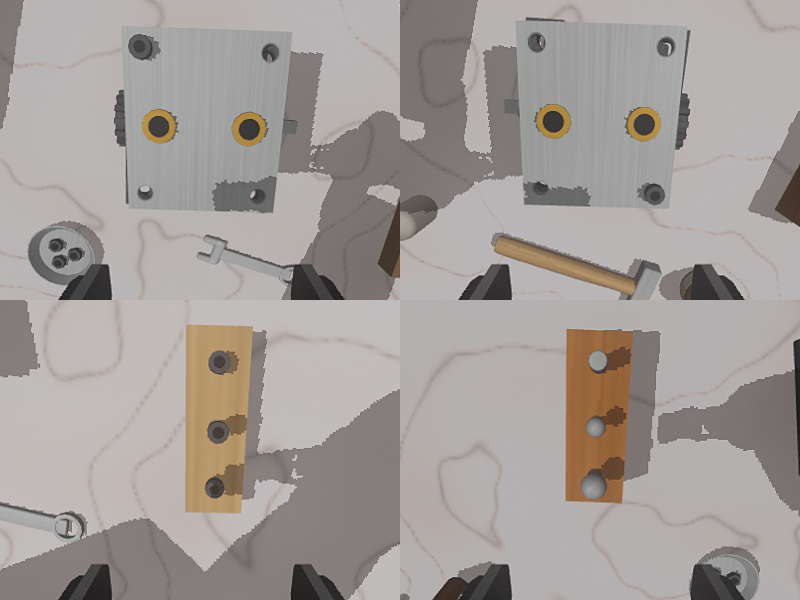

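The mosaic panels (col offset 120) show:
- **mill0, top left:** fitted bolt (140,46), far hole (270,53), near hole (145,192), drift hole (257,196).
- **mill1, top right:** the same plate turned half round, with the drift hole at (537,43).
- **rack, bottom left:** short bolts at (219,362) and (214,488), long bolt at (217,432).
- **block, bottom right:** drift handle at (598,361), balls below it.

```bash
cat >> h.py <<'E'
def load(n): return {k:v for k,v in np.load(n+'.npz').items()}
def plate(c):
    """plate pose (cx,cy,yaw of mill x-axis) from its outline at the top face"""
    v,u=np.mgrid[0:400,0:640]; Z=cloud(c)
    m=(abs(Z[...,2]-145)<6)&(np.hypot(Z[...,0]-562,Z[...,1]-5)<110)
    m=cv2.morphologyEx(m.astype(np.uint8),cv2.MORPH_OPEN,np.ones((5,5)))
    n,l,st,_=cv2.connectedComponentsWithStats(m); m=(l==1+np.argmax(st[1:,4])).astype(np.uint8)
    k=max(cv2.findContours(m,cv2.RETR_EXTERNAL,cv2.CHAIN_APPROX_NONE)[0],key=len)[:,0].astype(float)
    X=at_z(c,k,145)[:,:2]
    from scipy.optimize import least_squares
    def res(p):
        q=(X-p[:2])@np.array([[np.cos(p[2]),-np.sin(p[2])],[np.sin(p[2]),np.cos(p[2])]])
        a=abs(q[:,0])-68-p[3]; b=abs(q[:,1])-60-p[3]
        return np.maximum(a,b)
    r=least_squares(res,[562,5,.33,0],loss='soft_l1',f_scale=.5)
    return r.x, np.nanmedian(Z[...,2][m>0]), np.median(abs(r.fun))
def circ(c,xy,ztop,rad,tol=4):
    """centre of a flat round top near xy at height ztop by depth mask"""
    Z=cloud(c); m=(abs(Z[...,2]-ztop)<tol)&(np.hypot(Z[...,0]-xy[0],Z[...,1]-xy[1])<rad)
    k=max(cv2.findContours(m.astype(np.uint8),cv2.RETR_EXTERNAL,cv2.CHAIN_APPROX_NONE)[0],key=len)[:,0].astype(float)
    X=at_z(c,k,ztop)[:,:2].astype(np.float32); o,r=cv2.minEnclosingCircle(X)
    return np.array(o),r,np.median(Z[...,2][m]),m.sum()
E
python3 - <<'E'
from h import *
for n in ('mill0','mill1'):
    c=load(n); p,z,e=plate(c); print(n,p.round(3),z.round(2),e.round(2))
    S=cv2.cvtColor(c['image'],cv2.COLOR_BGR2HSV); m=cv2.inRange(S,(12,110,80),(35,255,255))
    Z=cloud(c)[...,2]; m=((m>0)&(Z>141)&(Z<155)).astype(np.uint8)
    ks=sorted(cv2.findContours(m,cv2.RETR_EXTERNAL,cv2.CHAIN_APPROX_NONE)[0],key=len)[-2:]
    for k in ks: print('bush',np.round(at_z(c,cv2.fitEllipse(cv2.convexHull(k))[0],148)[0],1))
c=load('block'); print('drift',circ(c,at_z(c,(318,61),116)[0][:2],116,14)); Z=cloud(c)
print('drift patch',at_z(c,(318,61),116)[0].round(1),Z[55:68:3,318,2])
b=load('rack')
for uv in ((339,62),(334,188)): print('bolt',at_z(b,uv,53)[0].round(1),circ(b,at_z(b,uv,53)[0][:2],53,14))
print('long',at_z(b,(337,132),73)[0].round(1), cloud(b)[132,334:341,2])
cv2.imwrite('pics/crop.png',np.hstack([cv2.resize(load('block')['image'][35:95,280:360],None,fx=5,fy=5),cv2.resize(load('mill0')['image'][165:225,340:420],None,fx=5,fy=5)]))
E
```

```text
mill0 [ 5.60538e+02  3.17800e+00  2.68000e-01 -6.55000e-01] 144.44 0.32
bush [551.9  36.  148. ]
bush [569.9 -29.3 148. ]
mill1 [ 5.60412e+02  3.33700e+00  2.68000e-01 -6.07000e-01] 144.44 0.27
bush [551.2  35.8 148. ]
bush [569.1 -29.5 148. ]
drift (array([585.44366455, 289.7883606 ]), 6.857410907745361, np.float64(115.0438222589018), np.int64(299))
drift patch [584.8 289.2 116. ] [115.52073284 115.21239144 115.58390135 115.96702249 114.07534978]
bolt [ 565.3 -294.7   53. ] (array([ 565.44598389, -294.45410156]), 7.9141998291015625, np.float64(52.31150798838539), np.int64(393))
bolt [ 472.3 -311.    53. ] (array([ 471.40936279, -311.09054565]), 7.992422103881836, np.float64(52.35582338722648), np.int64(291))
long [ 518.6 -302.4   73. ] [71.46642658 72.60350402 73.23008286 71.84137181 72.02930654 73.51624706
 71.78372283]
```

View pics/crop.png

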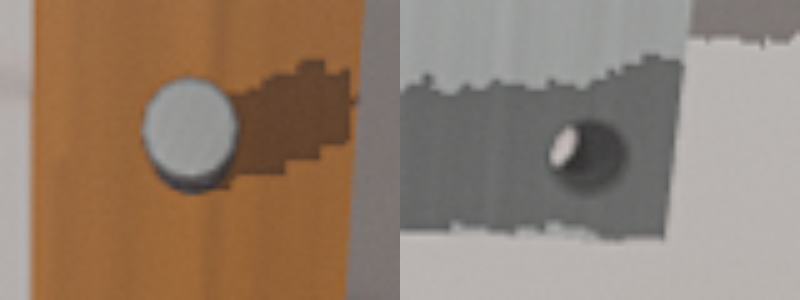

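```bash
cat >> h.py <<'E'
def rot(a): return np.array([[np.cos(a),-np.sin(a)],[np.sin(a),np.cos(a)]])
P0=np.array([560.48,3.26]); YP=.268; CR=.045
F=P0+rot(YP)@[54,46]
PD=P0+rot(YP)@[-54,-46]; FD=F+rot(YP-CR)@[-108,-92]; MD=(PD+FD)/2
DRIFT=np.array([585.2,289.4]); YD=.929
E
python3 - <<'E'
from h import *
c=load('mill0'); print('hole seen',at_z(c,(378,196.2),145)[0][:2],'model',PD,'frame',FD,'mid',MD,'F',F)
bot.move_gripper(40)
bot.move_to([*DRIFT,165],down(0)); print(bot.read_state()['clock'])
print(bot.servo_line([*DRIFT,98],speed=80,until_force=8), bot.read_state()['ee_pos'].round(2))
bot.move_gripper(5,80); s=bot.read_state(); print(s['grip_width'],s['grip_force'],s['ft_force'].round(1))
print(bot.servo_line([*DRIFT,272],speed=150)); s=bot.read_state(); print(s['ft_force'].round(2),s['grip_width'])
bot.move_to([*MD,272],down(YD))
bot.servo_line([*MD,145+88+7],speed=100); bot.dwell(.3)
s=bot.read_state(); print(s['clock'],s['ee_pos'].round(2),s['grip_width'])
w=shot('wrist');d=shot('side'); np.savez('w1.npz',**{k:w[k] for k in ('image','depth','fovy','cx','cy','k1','T')})
q=proj(d,[*MD,150])[0]; print('side px nose',q, 'wrist px',proj(w,[[*MD,152],[*PD,145]]))
x,y=q.astype(int); cr=d['image'][max(0,y-60):y+40,x-60:x+60]
x2,y2=proj(w,[*MD,150])[0].astype(int); cr2=w['image'][max(0,y2-75):y2+75,max(0,x2-90):x2+90]
cv2.imwrite('pics/n1.png',np.hstack([cv2.resize(cr,(400,333)),cv2.resize(cr2,(400,333))]))
E
```

```text
hole seen [520.86893422 -55.61247786] model [520.58862339 -55.39729343] frame [515.39201493 -51.68952014] mid [517.99031916 -53.54340678] F [600.37137661  61.91729343]
9.9167
False [585.46 289.52  98.57]
12.347561515396194 77.87564992904663 [-1.  -0.5  5.1]
False
[ 1.15  0.09 -0.88] 12.279512930686046
14.7 [518.12 -53.55 240.43] 12.132323626471624
side px nose [357.25656734 163.65699479] wrist px [[321.76641255 216.70783944]
 [326.094087   213.06887839]]
```

View pics/n1.png

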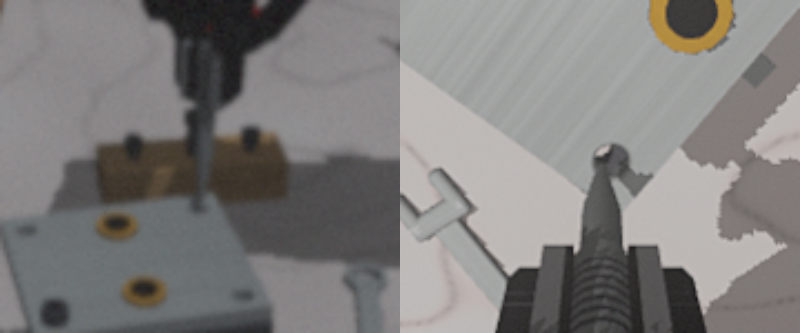

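The drift hangs straight in the jaws. In the wrist crop its nose is at (605,165), over the left part of the plate hole, as planned. Pushing it in.

```bash
python3 - <<'E'
from h import *
def step(xy,n,sp,fl):
    r=bot.servo_line([*xy,145-n+88],speed=sp,until_force=fl); s=bot.read_state()
    print('n',n,r,s['ee_pos'].round(1),s['ft_force'].round(1),s['grip_width'].round(2),round(s['clock'],2)); return r
ok=not step(MD,13,40,12)
if ok: ok=not step(MD+(FD-MD)*.2,17,30,20)
if ok: ok=not step(FD,38,25,30)
if ok: ok=not step(FD,56,30,40)
if ok: step(FD,64,20,25)
E
```

```text
Traceback (most recent call last):
AttributeError: 'float' object has no attribute 'round'
```

```bash
python3 - <<'E'
from h import *
def step(xy,n,sp,fl):
    r=bot.servo_line([*xy,145-n+88],speed=sp,until_force=fl); s=bot.read_state()
    print('n',n,r,s['ee_pos'].round(1),s['ft_force'].round(1),round(s['grip_width'],2),round(s['clock'],2)); return r
s=bot.read_state(); print(s['ee_pos'].round(2),s['ft_force'].round(1)); assert s['ee_pos'][2]<222
ok=not step(MD+(FD-MD)*.2,17,30,20)
if ok: ok=not step(FD,38,25,30)
if ok: ok=not step(FD,56,30,40)
if ok: step(FD,64,20,25)
E
```

```text
[517.99 -53.64 219.87] [ 1.  -2.2 -2.5]
n 17 False [517.4 -53.2 215.9] [ 1.9 -1.7 -2.1] 12.32 15.73
n 38 False [515.2 -51.7 194.7] [ 1.3 -2.8 -2.6] 12.28 16.73
n 56 False [515.6 -52.  176.7] [ 2.4 -7.6 -1.3] 12.0 17.48
n 64 True [516.  -52.3 171.4] [-2.6 -1.5  7.6] 12.46 17.86
```

```bash
python3 - <<'E'
from h import *
s=bot.read_state(); x,y,z=s['ee_pos']
r=bot.servo_line([x,y,z-4],speed=20,until_force=30); print(r,bot.read_state()['ee_pos'].round(1))
bot.move_gripper(34); s=bot.read_state(); print(s['ee_pos'].round(1))
bot.servo_line([x,y,245],speed=150)
bot.move_gripper(85)
a=.3; bot.move_to([562-60*np.cos(a),5-60*np.sin(a),270],down(a)); bot.dwell(.3)
c=shot('wrist'); np.savez('mill2.npz',**{k:c[k] for k in ('image','depth','fovy','cx','cy','k1','T')})
d=shot('side')
print(bot.read_state()['clock']); print(plate(c))
print(circ(c,FD,189,14))
Z=cloud(c); m=(np.hypot(Z[...,0]-FD[0],Z[...,1]-FD[1])<15); print('top z',np.nanpercentile(Z[...,2][m],[90,97,99]))
cv2.imwrite('pics/m2.png',np.hstack([c['image'][:300,120:520],cv2.resize(d['image'][130:260,270:410],None,fx=2.3,fy=2.3)[:300]]))
E
```

```text
True [516.6 -52.7 171.3]
[516.5 -52.8 170.6]
20.7083
(array([ 5.58355787e+02,  4.81843933e+00,  2.27450004e-01, -7.50412447e-01]), np.float64(144.42929326019186), np.float64(0.4054977368103062))
(array([517.0557251 , -50.77472687]), 7.128659248352051, np.float64(188.12581690862675), np.int64(303))
top z [317.09394923 324.21990807 329.91913366]Traceback (most recent call last):
  File "<stdin>", line 13, in <module>
    return _nx.concatenate(arrs, 1, dtype=dtype, casting=casting)
           ~~~~~~~~~~~~~~~^^^^^^^^^^^^^^^^^^^^^^^^^^^^^^^^^^^^^^^
ValueError: all the input array dimensions except for the concatenation axis must match exactly, but along dimension 0, the array at index 0 has size 300 and the array at index 1 has size 299
```

The drift is home: its top reads 188 against 189, with this camera reading about 0.8 mm low. The plate now sits at yaw 0.2275 and the fitted bolt hasn't moved from F. Next, the first bolt goes into the near hole.

```bash
cat >> h.py <<'E'
A=.2265; F2=np.array([600.5,61.85]); NEAR=F2+rot(A)@[-108,0]; FAR=F2+rot(A)@[0,-92]; YB=.175
BA=np.array([565.4,-294.5]); BB=np.array([471.4,-311.1])
def say(t,r=None):
    s=bot.read_state(); print(t,r,s['ee_pos'].round(1),s['ft_force'].round(1),round(s['grip_width'],2),round(s['clock'],2))
def pick(b,via):
    bot.move_gripper(36)
    bot.move_to([*b,via],down(YB)); say('above',bot.servo_line([*b,62],speed=150,until_force=8)); bot.move_gripper(6,40); say('gripped')
    bot.servo_line([*b,262],speed=200); say('lifted')
def insert(h):
    bot.move_to([*h,262],down(YB)); bot.servo_line([*h,207],speed=120); bot.dwell(.2); say('over')
    r=bot.servo_line([*h,165],speed=40,until_force=6); say('down',r); return r
E
python3 - <<'E'
from h import *
print(NEAR,FAR)
c=load('mill2'); print(proj(c,[[*NEAR,145],[*FAR,145]]))
bot.move_to([*((F2+BA)/2-[30,0]),260],down(YB))
pick(BA,120)
insert(NEAR)
d=shot('side'); w=shot('wrist'); x,y=proj(d,[*NEAR,160])[0].astype(int)
mk=c['image'].copy()
cv2.imwrite('pics/b1.png',np.hstack([cv2.resize(mk[:200,230:430],(400,400)),cv2.resize(d['image'][y-50:y+50,x-50:x+50],(400,400))]))
E
```

```text
[495.25849809  37.59662341] [621.16028376 -27.80016829]
[[259.26693536 192.61328966]
 [390.15587363  57.82778571]]
above False [ 566.  -294.2   63.2] [ 0.3  0.  -0. ] 35.73 23.22
gripped None [ 566.1 -294.8   63.6] [0.6 1.7 6.6] 13.47 23.55
lifted None [ 565.1 -294.3  260.6] [-0.1  0.2 -1. ] 13.39 24.7
over None [495.6  37.5 207.7] [-0.1 -0.3 -0.6] 13.5 26.79
down True [495.2  37.6 165.6] [-1.  -0.5  5.9] 13.3 27.78
```

View pics/b1.png

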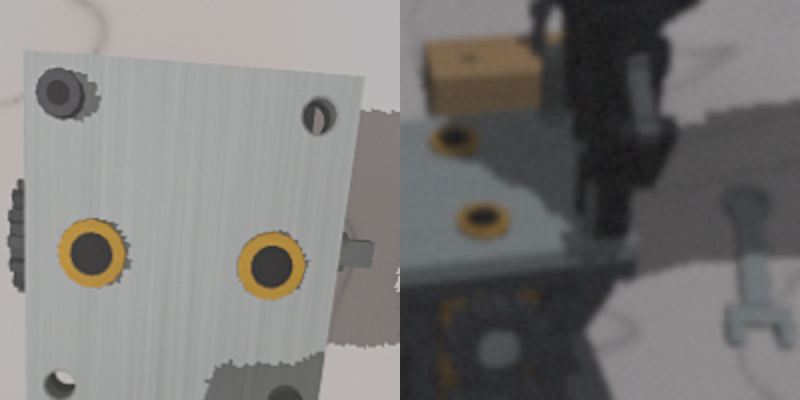

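The first bolt went down to TCP 165.6, which is seated height given a grip at 63.6. The far hole is seen at pixel (389,58.5) against the predicted (390,58). Releasing and placing the second bolt.

```bash
python3 - <<'E'
from h import *
s=bot.read_state(); x,y,z=s['ee_pos']
bot.move_gripper(36); bot.servo_line([x,y,262],speed=150); say('up')
pick(BB,262)
r=insert(FAR)
if bot.read_state()['ee_pos'][2]<167.5:
    x,y,z=bot.read_state()['ee_pos']; bot.move_gripper(36); bot.servo_line([x,y,262],speed=150); bot.move_gripper(85)
    a=.3; bot.move_to([562-60*np.cos(a),5-60*np.sin(a),270],down(a)); bot.dwell(.3); say('view')
    c=shot('wrist'); d=shot('side'); b=[circ(c,h,155,14) for h in (NEAR,FAR,F2)]; print(b); print('drift',circ(c,FD,189,14)); print(plate(c)[0])
    cv2.imwrite('pics/fin.png',np.hstack([c['image'][:300,120:520],cv2.resize(d['image'][130:260,260:433],(400,300))]))
E
```

```text
up None [494.9  37.5 261.1] [ 0.8  0.4 -0.2] 35.83 29.03
above False [ 471.7 -311.3   62.8] [-0.5  0.1  0.7] 35.67 32.05
gripped None [ 471.7 -311.4   62.7] [-0.5 -1.   5.2] 13.53 32.38
lifted None [ 471.1 -310.8  260.6] [ 0.1 -0.4 -0.2] 13.27 33.53
over None [621.4 -27.9 207.9] [-0.6 -0.3 -0.7] 13.76 35.56
down False [621.2 -27.8 165.2] [-0.5 -0.2 -0.8] 13.23 36.76
view None [505.1 -12.8 269.6] [-0.5 -0.8 -0.1] 85.19 39.29
[(array([495.30740356,  38.00476074]), 8.279502868652344, np.float64(154.45672767081962), np.int64(301)), (array([619.91833496, -26.74890327]), 8.27060604095459, np.float64(154.37325170417907), np.int64(438)), (array([600.03283691,  61.34093094]), 8.179915428161621, np.float64(154.45732457777657), np.int64(471))]
drift (array([517.22363281, -50.88690567]), 7.3105340003967285, np.float64(188.25279142558233), np.int64(307))
[ 5.58400752e+02  4.89151287e+00  2.28100904e-01 -7.38781474e-01]
```

View pics/fin.png

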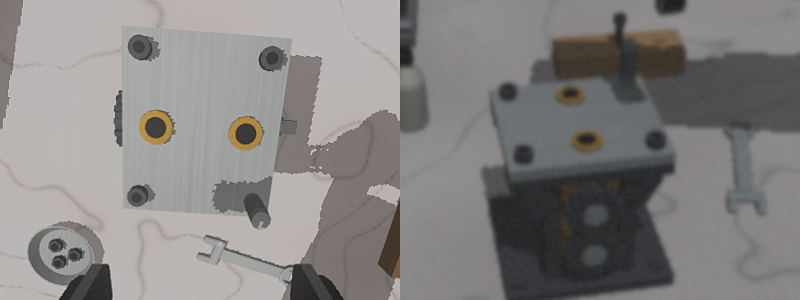

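The final view shows heads seated at (140,47), (271,58) and (137,195), all reading 154.4 like the fitted bolt. The drift is upright at (258,212) with its top still at 188, and the robot is clear.

```bash
python3 -c "
from rig import bot
print(bot.finish_job())"
```

```text
the job is handed in; nothing more can be done
None
```

The drift is fully home with the holes in line, both short bolts are seated on the crown plate, and the job was handed in at about 39 s on the robot's clock.

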